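Take the clogged strainer out of its squeeze-and-turn filter

ROBOT

A 6-joint arm with a two-finger parallel gripper is mounted at the origin on a cart in front of the work surface, level with it; the furniture and walls round the work are solid. World frame = base frame: x ahead of the robot, y to its left, z up, the work surface at z = 0. Lengths are in m, angles in rad, forces in N, time in s.
With the tool pointing down it reaches from about 0.35 to 0.875 m from the base axis. Payload 4.2 kg.
Tool frame: the origin (TCP) lies between the finger pads; the fingertips stand 11 mm ahead of it and the grasp point (between the pads) lies 8 mm behind it; z points along the fingers, y is the line along which they close (so a half turn about z gives the same grasp; the last joint's range is limited). The gripper opens to 87 mm and grips with 3 to 60 N. Pads are 19 mm wide; open, the fingers measure 117 mm over their backs; the gripper's body (75 mm by 190 mm) begins 51 mm behind the grasp point.
Start: joints at [-1.058, 0.385, 0.008, 0, -1.194, -0.259], TCP at [0.157, -0.605, 0.234] pointing down, gripper open.
Joint ranges: [-3.14, 3.14], [-1.21, 2.06], [-1.07, 1.41], [-3.16, 2.05], [-2.99, -0.16], [-3.1, 3.1]. Speed limits (rad/s): [2.79, 2.79, 3.14, 3.14, 3.14, 3.14].

INTERFACE

Orientations are given as a unit quaternion [w, x, y, z].
In Python, from rig import ctrl, eyes gives the robot as it stands. The module is installed in compiled form; this text tells all that it offers.
- The arm moves only by the tool servo_tool, never from a script. Its argument "motion" is one flat list of numbers, 6 for each row, row after row: the shift along the tool's x, y, z in mm, then the turn, a rotation vector about the tool's x, y, z in degrees. In form: [tx, ty, tz, ax, ay, az, tx, ty, tz, ax, ay, az, ...]. A call has 1 to 12 rows; each row shifts and turns the commanded pose from where the row before left it, along the tool's axes as they then stand; what a row does not reach is not made up. A row lasts 1/8 s, in which the tool goes at most 62.5 mm and 10.7 degrees, less where a joint would pass 70% of its speed; a pose out of reach is approached as far as the arm can. A call with a gripper value outside its range is refused whole. "grip" is the closure, from 0 (fully open) to 1 (shut), set as the call begins (left out, the last holds). The fingers move at their own pace and stop on an object; "force" is the grip in N (left out, the last holds). Time passes only in rows, so rows that do not move let the fingers close. It gives the time, the measured TCP pose, the force, the opening and the grip force at its end, in the units of the state.
- ctrl.sense(): the state, without advancing time (a new reading comes with each control period).
- eyes.camera(name): name is "side" or "top"; returns a dict with "color" (384x512x3 uint8, red, green, blue), "depth" (384x512 float32, m along the optical axis (not along the pixel's ray), 0 where there is no reading), "fx", "fy", "cx", "cy" (pixels), "distortion" ([k1, k2, p1, p2, k3] as OpenCV has them; the pictures are not rectified), "R" (3x3) and "t" (3): a world point X has camera coordinates R X + t. Camera axes: x right, y down, z forward; pixel columns grow to the right and rows downward; lengths in m; the calibration is good to about 2 mm. A picture is of the moment at which its call begins.
- ctrl.job_done(): hands the job in; it is judged then, once.
The state is a dict: "time": time; "qpos": joint angles; "joint_vel": joint speeds; "effort": joint torques, N m; "tcp_pos": TCP position; "eef_rot": TCP orientation; "contact_force": force on the tool from outside, world axes, zero at the start; "ft_torque": the same for the moment, N m; "gripper_width": finger opening in m; "grip_force": force on a finger pad.
Only numpy, scipy, OpenCV 4.12 (cv2) and the standard library are available. Lean on these libraries where they do the work, as an engineer would, in place of code of your own. Each camera call takes 0.05 s, during which the arm holds its last target. There are 200 camera calls.

TASK

One of the two filters has its red clogging indicator popped up. Squeeze the two orange tabs of that filter's cap together and, keeping them squeezed, turn the cap anticlockwise (seen from above) an eighth of a turn to its stop, then lift the cap straight out with the strainer that hangs from it. Stand the strainer upright on the floor of the steel tray, set down gently rather than dropped, and leave the other filter locked as it is.

Things in the scene. Friction and masses are not known exactly. Their poses are not given: they have to be found in the camera images.
- filter_clogged: the clogged filter, fixed: round blue and silver housing, 72 mm in diameter, on a tan manifold block 44 mm high, 211 mm long along x. Origin: underside of the block, on the housing's axis, z up. Its round top rim is 135 mm above the origin. The cap is locked when its x axis lies along this x axis; it turns anticlockwise from above (positive yaw) 45 to 48 degrees to a stop and can then be lifted
- indicator_clogged (a point): top of the RED indicator button that stands 10 mm proud of a boss beside the clogged filter's rim, 143 mm above the trolley top, 42 mm from the filter's axis
- cap_clogged_grip (a point): grip of the clogged filter's cap: point on its axis, mid-height of two upright orange tabs at +y and -y of this frame, each a flat plate 20 mm wide (x), 42 mm tall, 60 mm over their outer faces free, 48 mm squeezed. The black hub between (33 mm wide) ends 1 mm above the point. Locked, it is 24 mm above the housing's rim, so fingertips may go at most 22 mm below it. Weighs about 0.19 kg
- tab_left_clogged (a joint): squeeze of the +y tab of the clogged filter's cap, m: 0 free (its pawl sits in a notch of the housing, so the cap cannot turn), 0.006 fully in; the pawl is clear of the notch from 0.0035. Sprung: 4 N to start, 11 N fully in. With both tabs in, the cap turns easily
- tab_right_clogged (a joint): the same for the -y tab
- strainer_clogged_foot (a point): centre of the flat underside of the steel strainer (38 mm in diameter, 50 mm long) under the clogged filter's cap, 95 mm straight below the grip point; z is its axis. Fitted, it is 71 mm below the housing's rim and has to rise by more than that, straight up, to come clear
- filter_clean: the other filter, fixed, the same in size and build, but its indicator is a GREEN button flush with the boss; to be left locked
- cap_clean_grip (a point): grip of the clean filter's cap, the same as the other, also 159 mm above the trolley top; its tabs end 21 mm higher
- tray_in (a point): centre of the inner floor of the loose open steel tray, 150 mm (its x) by 120 mm (its y) outside, walls 3 mm thick, 22 mm high over all; the point is 3 mm above the trolley top
Mind the look-alikes: they are no part of the job. Leave any purple look-alike of the part that bears cap_clogged_grip alone.

How it is judged:
By the outcome, as a careful person would: the job done as asked, in the order asked, and still so for the second after the job is handed in, with the robot touching nothing.
It also fails if it takes over 51 s, if anything falls off the work surface, if the arm or the gripper's body presses on something with over 40 N, if the wrist force passes 120 N, or if a joint passes its speed limit or range.

## Working session

There is one attempt and no reset: what is moved stays moved. The work goes in short steps, Python scripts to look and compute and a tool call to move; the robot and the scene stay as the last step left them, time stands still between calls to the robot, and variables do not carry over. Pictures are saved under pics/ and viewed, at most 10 in all, crops included, and the job is handed in when it is done.

Besides the shell and the picture viewer there is one more tool, called after ">>>" by a JSON object that holds its "api" and its "payload", one argument or row to a line. servo_tool: Moves the arm, as the interface text tells. Its arguments: {"type":"object","properties":{"motion":{"type":"array","items":{"type":"number"}},"grip":{"type":"number"},"force":{"type":"number"}},"required":["motion"]}

```bash
mkdir -p pics; cat > h.py <<'E'
import numpy as np, cv2
from rig import ctrl, eyes
def K(c): return np.array([[c['fx'],0,c['cx']],[0,c['fy'],c['cy']],[0,0,1]])
def world(c,u,v,d=None):
    """pixel -> world by depth (3x3 median)"""
    p=cv2.undistortPoints(np.array([[[u,v]]],float),K(c),np.array(c['distortion']))[0,0]
    if d is None:
        w=c['depth'][v-1:v+2,u-1:u+2]; d=np.median(w[w>0]) if (w>0).any() else 0
    return c['R'].T@(np.array([p[0]*d,p[1]*d,d])-c['t'])
def cloud(c):
    v,u=np.mgrid[:384,:512]; p=cv2.undistortPoints(np.stack([u,v],-1).reshape(-1,1,2).astype(float),K(c),np.array(c['distortion'])).reshape(384,512,2)
    d=c['depth'][...,None]; P=np.concatenate([p*d,d],-1)
    return (P-c['t'])@c['R']
def save(n,im): cv2.imwrite('pics/'+n,im[...,::-1])
E
python3 - <<'E'
from h import *
a=eyes.camera('top');b=eyes.camera('side')
import pickle;pickle.dump((a,b),open('c0.pkl','wb'))
save('top.png',a['color']);save('side.png',b['color'])
for c in(a,b):print(c['R'].T@-c['t'],c['R'][2],c['fx'])
print(ctrl.sense())
E
```

```text
[ 0.34701144 -0.01429298  0.96144906] [ 0.16371557  0.02135843 -0.98627635] 390.41686750707544
[0.14722339 0.739265   0.66949842] [ 0.34781235 -0.7654279  -0.54143024] 444.1137125302982
{'time': 0.1, 'qpos': array([-1.05841114e+00,  3.85453472e-01,  6.75537796e-03, -4.04239660e-04,
       -1.19399222e+00, -2.58589716e-01]), 'joint_vel': array([-8.14080703e-05, -1.98521298e-03,  3.79304393e-03,  1.14408922e-03,
       -1.39730253e-03,  1.37266892e-03]), 'effort': array([ 8.44784518e-05, -3.91689384e+01,  1.87935251e+01,  4.23189193e+00,
        1.34729323e-02, -7.26948315e-05]), 'tcp_pos': array([ 0.15679764, -0.60447874,  0.23258655]), 'eef_rot': array([-1.81996388e-04, -1.26483429e-01,  9.91968251e-01,  9.48138283e-04]), 'contact_force': array([ 0.20862221,  0.16627966, -0.0653791 ]), 'ft_torque': array([0.06424735, 0.00299421, 0.03314631]), 'grip_force': 0.0, 'gripper_width': 0.08715285374461296}
```

View pics/top.png

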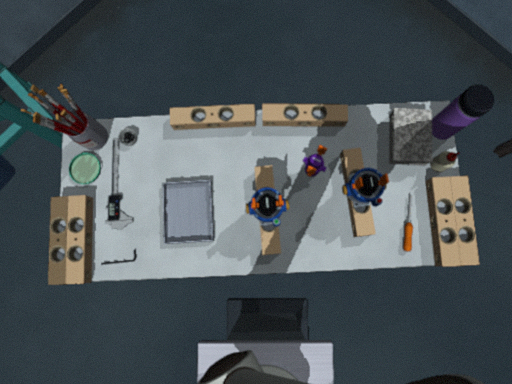

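View pics/side.png

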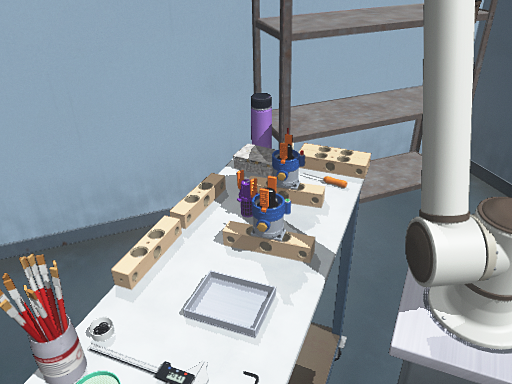

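The top view shows candidate filters at (267,206), which has a green dot at (277,222), and at (369,184). The purple look-alike is at (315,162) and the tray at (189,210). Next I'll enlarge the filters and measure.

```bash
python3 - <<'E'
from h import *
import pickle;a,b=pickle.load(open('c0.pkl','rb'))
z=lambda im,x,y,w,h,s:cv2.resize(im[y:y+h,x:x+w],None,fx=s,fy=s,interpolation=cv2.INTER_CUBIC)
t=z(a['color'],235,140,160,120,4);s=z(b['color'],225,120,110,120,4)
m=np.zeros((480,640+0,3),np.uint8)
top=cv2.resize(z(a['color'],240,140,160,80,5),(800,400));
save('crop.png',np.hstack([z(a['color'],330,140,80,100,5),z(b['color'],230,120,80,100,5)]))
for n,c in(('top',a),('side',b)):
    P=cloud(c);hsv=cv2.cvtColor(c['color'],cv2.COLOR_RGB2HSV);H,S,V=cv2.split(hsv)
    # orange tabs, red button, blobs
    for nm,mk in(('orange',(H>6)&(H<18)&(S>170)&(V>90)),('red',((H<5)|(H>174))&(S>150)&(V>60)),('green',(H>50)&(H<85)&(S>80)&(V>60)),('purple',(H>125)&(H<150)&(S>80))):
        k,l,st,ce=cv2.connectedComponentsWithStats(mk.astype(np.uint8))
        for i in range(1,k):
            if st[i,4]<6:continue
            q=P[(l==i)&(c['depth']>0)]
            if len(q): print(n,nm,st[i,4],ce[i].round(1),np.median(q,0).round(3),'min',q.min(0).round(3),'max',q.max(0).round(3))
    # rim/housing tops by height
    for zl,zh in((.125,.14),):
        for x0,x1 in((.3,.52),(.52,.75)):
            q=P[(P[...,2]>zl)&(P[...,2]<zh)&(P[...,0]>x0-.1)&(H>95)&(H<122)&(S>120)&(c['depth']>0)]
    mk=((H>95)&(H<120)&(S>120)&(V>40)&(P[...,2]>.1)&(P[...,2]<.15)).astype(np.uint8)
    k,l,st,ce=cv2.connectedComponentsWithStats(mk)
    for i in range(1,k):
        if st[i,4]>20:
            q=P[l==i];print(n,'blue',st[i,4],ce[i].round(1),q.mean(0).round(3),q.min(0).round(3),q.max(0).round(3))
E
```

```text
top orange 18 [320.8 147.2] [ 0.59  -0.132  0.117] min [ 0.587 -0.142  0.094] max [ 0.594 -0.128  0.12 ]
top orange 31 [310.3 168.2] [ 0.542 -0.107  0.117] min [ 0.538 -0.118  0.091] max [ 0.546 -0.102  0.12 ]
top orange 9 [386.4 177.6] [ 0.504 -0.254  0.182] min [ 0.497 -0.256  0.181] max [ 0.511 -0.253  0.187]
top orange 18 [360.7 181.4] [ 0.497 -0.202  0.182] min [ 0.49  -0.205  0.18 ] max [ 0.507 -0.2    0.184]
top orange 12 [354.  185.5] [ 0.497 -0.198  0.137] min [ 0.493 -0.2    0.135] max [ 0.501 -0.195  0.144]
top orange 51 [279.3 201.1] [ 0.461 -0.036  0.176] min [ 0.453 -0.043  0.13 ] max [ 0.476 -0.03   0.184]
top orange 46 [254.6 203.9] [0.456 0.015 0.173] min [0.449 0.008 0.125] max [0.466 0.02  0.183]
top orange 170 [407.7 236.9] [ 0.392 -0.347  0.021] min [ 0.361 -0.358  0.014] max [ 0.425 -0.336  0.026]
top red 28 [ 59.  106.9] [0.678 0.446 0.161] min [0.675 0.44  0.139] max [0.685 0.463 0.17 ]
top red 21 [ 71.  114.3] [0.676 0.441 0.119] min [0.644 0.399 0.101] max [0.679 0.443 0.216]
top red 8 [ 75.1 123.4] [0.64  0.41  0.158] min [0.639 0.405 0.09 ] max [0.666 0.45
[... 2686 characters left out ...]
]
side red 7 [185.  373.3] [0.459 0.363 0.011] min [0.457 0.361 0.011] max [0.46  0.366 0.012]
side green 8 [286.9 199.5] [ 0.423 -0.032  0.134] min [ 0.421 -0.216  0.01 ] max [ 0.493 -0.025  0.135]
side green 183 [ 97.2 376. ] [0.599 0.424 0.01 ] min [ 0.55   0.414 -0.001] max [0.625 0.454 0.016]
side purple 741 [261.1 127.1] [ 0.656 -0.432  0.1  ] min [ 0.635 -0.468  0.026] max [ 0.701 -0.421  0.161]
side purple 332 [244.9 197.2] [ 0.564 -0.109  0.061] min [ 0.546 -0.206  0.   ] max [ 0.63  -0.094  0.099]
side blue 401 [287.1 162.6] [ 0.49  -0.211  0.122] [ 0.457 -0.261  0.1  ] [ 0.536 -0.186  0.138]
side blue 556 [270.5 210.5] [0.447 0.006 0.122] [ 0.415 -0.041  0.1  ] [0.495 0.033 0.138]
```

View pics/crop.png

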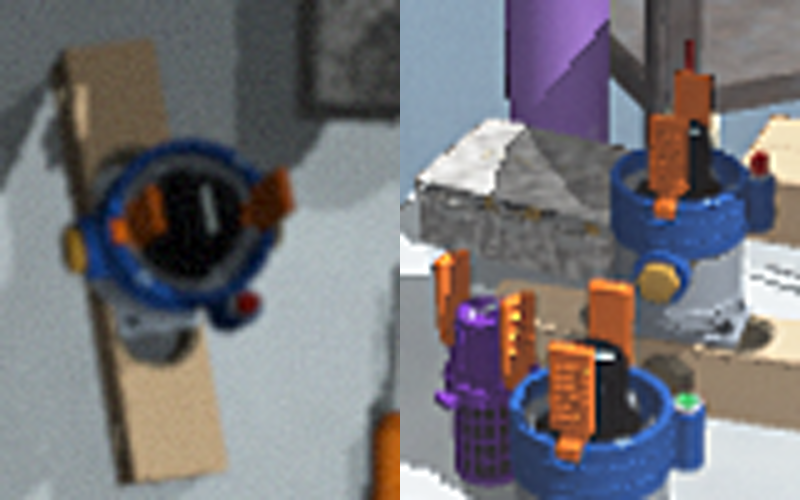

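The red popped-up button is at top (379,200) and side (301,152), z ≈ 0.143, on the filter at (369,184). That makes it the clogged one. The filter at (267,206) has the flush green button, and the purple part at (315,162) is the decoy. Now I'll fit the axis, yaw and tray.

```bash
cat > fit.py <<'E'
from h import *
import pickle
from scipy.optimize import least_squares
a,b=pickle.load(open('c0.pkl','rb'))
C=[]
for n,c in(('top',a),('side',b)):
    P=cloud(c);H,S,V=cv2.split(cv2.cvtColor(c['color'],cv2.COLOR_RGB2HSV))
    ok=(c['depth']>0)
    near=np.hypot(P[...,0]-.5,P[...,1]+.228)<.05
    q=P[ok&near&(H>95)&(H<122)&(S>120)&(P[...,2]>.1)&(P[...,2]<.131)]
    f=least_squares(lambda p:np.hypot(q[:,0]-p[0],q[:,1]-p[1])-.036,[.5,-.228],loss='soft_l1',f_scale=.001)
    print(n,'axis from side wall',f.x.round(4),len(q),'rms',np.sqrt(np.mean(f.fun**2)).round(4)); C.append(q)
    q=P[ok&near&(H>95)&(H<122)&(S>120)&(P[...,2]>.132)&(P[...,2]<.139)]
    (x,y),r=cv2.minEnclosingCircle(q[:,:2].astype(np.float32)); print(' rim enc',round(x,4),round(y,4),round(r,4),'z',np.median(q[:,2]))
    # tabs (orange, upper part)
    q=P[ok&near&(H>4)&(H<20)&(S>130)&(V>50)&(P[...,2]>.145)]
    L=q[q[:,1]>-.228];R=q[q[:,1]<-.228]
    for s in(L,R): print(' tab',len(s),s.mean(0).round(4),s.min(0).round(4),s.max(0).round(4))
    # tan block top
    q=P[ok&(H>8)&(H<25)&(S>50)&(S<170)&(abs(P[...,2]-.044)<.006)&(abs(P[...,0]-.5)<.14)&(abs(P[...,1]+.228)<.06)]
    if len(q)>20:
        rc=cv2.minAreaRect(q[:,:2].astype(np.float32)); v=np.linalg.svd(q[:,:2]-q[:,:2].mean(0),full_matrices=False)[2][0]
        print(' block',rc,np.degrees(np.arctan2(v[1],v[0])).round(2),np.median(q[:,2]).round(4))
    # hub top black
    q=P[ok&near&(V<50)&(P[...,2]>.154)&(P[...,2]<.168)]
    print(' hub',len(q),q.mean(0).round(4) if len(q) else '')
    # tray
    T=ok&(P[...,0]>.34)&(P[...,0]<.56)&(P[...,1]>.1)&(P[...,1]<.29)
    q=P[T&(P[...,2]>.012)&(P[...,2]<.03)]
    rc=cv2.minAreaRect(q[:,:2].astype(np.float32)); print(' tray',len(q),rc,np.median(q[:,2]).round(4))
    q=P[T&(abs(P[...,2])<.008)&(np.hypot(P[...,0]-rc[0][0],P[...,1]-rc[0][1])<.04)];print(' floor z',np.median(q[:,2]).round(4))
E
python3 fit.py
```

```text
top axis from side wall [ 0.5017 -0.2278] 157 rms 0.0055
 rim enc 0.4945 -0.2285 0.0413 z 0.13653303847817858
 tab 65 [ 0.4967 -0.2004  0.1715] [ 0.488  -0.2132  0.1464] [ 0.507  -0.1975  0.1837]
 tab 48 [ 0.5033 -0.2534  0.1702] [ 0.4956 -0.2568  0.1456] [ 0.5125 -0.244   0.1869]
 block ((0.5008109211921692, -0.22785291075706482), (0.20935837924480438, 0.04426480457186699), 7.082477569580078) -172.96 0.0459
 hub 164 [ 0.5011 -0.228   0.1613]
 tray 399 ((0.4604158401489258, 0.18366411328315735), (0.15058942139148712, 0.12170641869306564), 2.921311140060425) 0.0227
 floor z 0.0049
side axis from side wall [ 0.5002 -0.2285] 310 rms 0.0039
 rim enc 0.4993 -0.2254 0.0376 z 0.13503186993543548
 tab 106 [ 0.4964 -0.199   0.1639] [ 0.4874 -0.2041  0.1452] [ 0.506  -0.1944  0.1811]
 tab 69 [ 0.5041 -0.2528  0.1684] [ 0.4952 -0.2575  0.1527] [ 0.5125 -0.2493  0.1816]
 block ((0.5007330179214478, -0.2262784093618393), (0.21153829991817474, 0.0477244034409523), 7.2755255699157715) -175.53 0.0435
 hub 16 [ 0.4907 -0.2255  0.1587]
 tray 937 ((0.45992574095726013, 0.18562352657318115), (0.15100575983524323, 0.12304146587848663), 2.8245913982391357) 0.0193
 floor z 0.0033
```

Axis is about (0.5005, -0.2275) with yaw 7.1°, and both views agree with the sizes and heights in the text. Tray centre is (0.460, 0.185). Moving above the cap at the current height.

>>> {"api": "servo_tool", "payload": {
  "motion": [-20,13,0,0,0,0,-40,26,0,0,0,0,-40,26,0,0,0,0,-40,26,0,0,0,0,-40,26,0,0,0,0,-40,26,0,0,0,0,-40,26,0,0,0,0,-40,26,0,0,0,0,-40,26,0,0,0,0,-40,26,0,0,0,0,-30,20,0,0,0,0,-17,12,0,0,0,0],
  "grip": 0
}}

```text
time: 1.6
tcp_pos: [0.5009, -0.2263, 0.233]
eef_rot: [-0.0, -0.127, 0.992, 0.0]
contact_force: [-0.5, -0.1, 1.1]
gripper_width: 0.0869
grip_force: 0.0
```

>>> {"api": "servo_tool", "payload": {
  "motion": [0,0,0,0,0,3.7,0,0,0,0,0,3.7,0,0,0,0,0,0,0,0,0,0,0,0]
}}

```text
time: 2.1
tcp_pos: [0.4999, -0.228, 0.2335]
eef_rot: [-0.0, -0.062, 0.998, 0.0]
contact_force: [-0.2, 0.1, -0.9]
gripper_width: 0.0868
grip_force: 0.0
```

```bash
cat >> h.py <<'E'
from scipy.spatial.transform import Rotation as Ro
def to(x,y,z,yaw=None):
    """print tool-frame shift (mm) to a world TCP point, and az (deg) so that tool x lies along yaw (mod 180)"""
    s=ctrl.sense();q=s['eef_rot'];r=Ro.from_quat([*q[1:],q[0]])
    d=r.inv().apply(np.array([x,y,z])-s['tcp_pos'])*1000
    X=r.as_matrix()[:,0];w=np.degrees(np.arctan2(X[1],X[0]))
    print('t',s['time'],'tcp',s['tcp_pos'].round(4),'shift',d.round(1),'yaw',w.round(2),'tilt',r.as_matrix()[:,2].round(4),
      'az',None if yaw is None else -((yaw-w+90)%180-90),'F',s['contact_force'].round(1),'w',s['gripper_width'],'gf',s['grip_force'],'q6',s['qpos'][5])
E
python3 -c "
from h import *
to(.5005,-.2275,.152,7.1)"
```

```text
t 2.1 tcp [ 0.4999 -0.228   0.2335] shift [-0.7  0.4 81.5] yaw -172.84 tilt [-3.e-04  0.e+00 -1.e+00] az 0.06094474106657799 F [-0.2  0.1 -0.9] w 0.08678134920154884 gf 0.0 q6 -1.3130867318460298
```

>>> {"api": "servo_tool", "payload": {
  "motion": [-1,0,10,0,0,0,0,0,16,0,0,0,0,0,16,0,0,0,0,0,16,0,0,0,0,0,12,0,0,0,0,0,7,0,0,0,0,0,3,0,0,0,0,0,0,0,0,0]
}}

```text
time: 3.1
tcp_pos: [0.5014, -0.2276, 0.1537]
eef_rot: [0.0, -0.062, 0.998, -0.0]
contact_force: [0.0, -0.8, 0.4]
gripper_width: 0.0871
grip_force: 0.0
```

```bash
python3 - <<'E'
from h import *
to(.5005,-.2275,.152,7.1)
a=eyes.camera('top');b=eyes.camera('side')
z=lambda im,x,y,w,h,s:cv2.resize(im[y:y+h,x:x+w],None,fx=s,fy=s,interpolation=cv2.INTER_CUBIC)
save('pre.png',np.hstack([z(a['color'],330,140,80,100,5),z(b['color'],250,100,80,100,5)]))
E
```

```text
t 3.1 tcp [ 0.5014 -0.2276  0.1537] shift [0.9 0.2 1.7] yaw -172.86 tilt [ 4.e-04 -2.e-04 -1.e+00] az 0.04432403060383194 F [ 0.  -0.8  0.4] w 0.0871319869016041 gf 0.0 q6 -1.3145419095495336
```

View pics/pre.png

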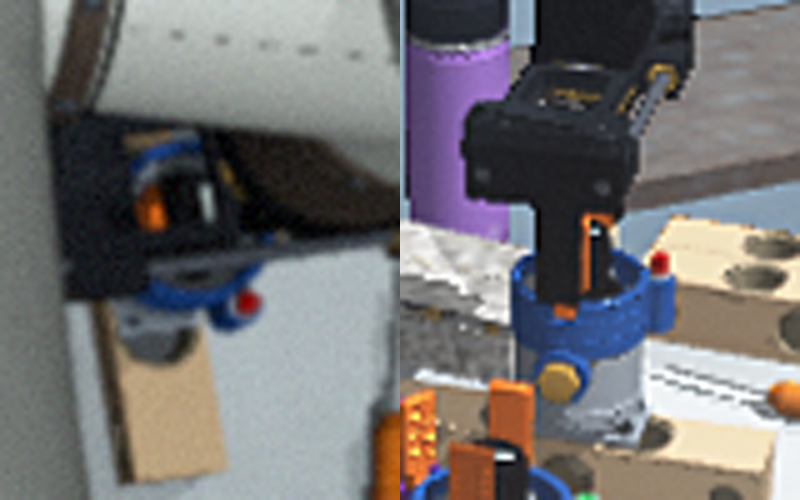

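The fingers straddle the tabs, with the left finger in front of the +y tab at side crop (560,250) and the red button beside it. Squeezing.

>>> {"api": "servo_tool", "payload": {
  "motion": [0,0,1,0,0,0,0,0,0,0,0,0,0,0,0,0,0,0,0,0,0,0,0,0,0,0,0,0,0,0,0,0,0,0,0,0,0,0,0,0,0,0,0,0,0,0,0,0],
  "grip": 0.7,
  "force": 30
}}

```text
time: 4.2
tcp_pos: [0.5013, -0.2277, 0.1529]
eef_rot: [0.0, -0.062, 0.998, -0.0]
contact_force: [-1.5, -0.3, 3.9]
gripper_width: 0.0456
grip_force: 30.0
```

```bash
python3 -c "
from h import *
to(.5005,-.2275,.152,7.1)"
```

```text
t 4.2 tcp [ 0.5013 -0.2277  0.1529] shift [0.8 0.3 0.9] yaw -172.85 tilt [ 3.e-04 -3.e-04 -1.e+00] az 0.04857838281918703 F [-1.5 -0.3  3.9] w 0.04561841191086845 gf 30.000845695230964 q6 -1.3145185573487903
```

Both tabs are fully in (width ≤ 48 mm) and lateral force is small. Turning anticlockwise.

>>> {"api": "servo_tool", "payload": {
  "motion": [0,0,0,0,0,-2,0,0,0,0,0,-4,0,0,0,0,0,-5,0,0,0,0,0,-5,0,0,0,0,0,-5,0,0,0,0,0,-5,0,0,0,0,0,-5,0,0,0,0,0,-5,0,0,0,0,0,-5,0,0,0,0,0,-3,0,0,0,0,0,-2,0,0,0,0,0,0]
}}

```text
time: 5.7
tcp_pos: [0.502, -0.2277, 0.153]
eef_rot: [0.001, -0.448, 0.894, -0.001]
contact_force: [1.7, -0.8, 3.8]
gripper_width: 0.0454
grip_force: 30.0
```

```bash
python3 -c "
from h import *
to(.5005,-.2275,.152,7.1+46);print(ctrl.sense()['ft_torque'])"
```

```text
t 5.7 tcp [ 0.502  -0.2277  0.153 ] shift [0.7 1.4 0.9] yaw -126.83 tilt [ 2.e-03 -5.e-04 -1.e+00] az 0.06828818767849043 F [ 1.7 -0.8  3.8] w 0.04542249615480406 gf 30.00056952630903 q6 -0.5114446246730883
[-0.13200296 -0.32107033  0.03733955]
```

>>> {"api": "servo_tool", "payload": {
  "motion": [0,0,0,0,0,-1,0,0,0,0,0,-1,0,0,0,0,0,0,0,0,0,0,0,0]
}}

```text
time: 6.2
tcp_pos: [0.502, -0.2277, 0.1529]
eef_rot: [0.001, -0.463, 0.886, -0.001]
contact_force: [2.4, -0.2, 4.7]
gripper_width: 0.0455
grip_force: 30.0
```

```bash
python3 - <<'E'
from h import *
to(.5005,-.2275,.152,7.1+46);print(ctrl.sense()['ft_torque'])
b=eyes.camera('side')
save('turn.png',cv2.resize(b['color'][100:200,250:330],None,fx=5,fy=5,interpolation=cv2.INTER_CUBIC))
E
```

```text
t 6.2 tcp [ 0.502  -0.2277  0.1529] shift [0.7 1.3 0.9] yaw -124.85 tilt [ 2.e-03 -5.e-04 -1.e+00] az 2.0470230372818605 F [ 2.4 -0.2  4.7] w 0.04546308097730621 gf 30.001087064472358 q6 -0.47686598754021453
[-0.27396495 -0.8988572  -0.12915856]
```

View pics/turn.png

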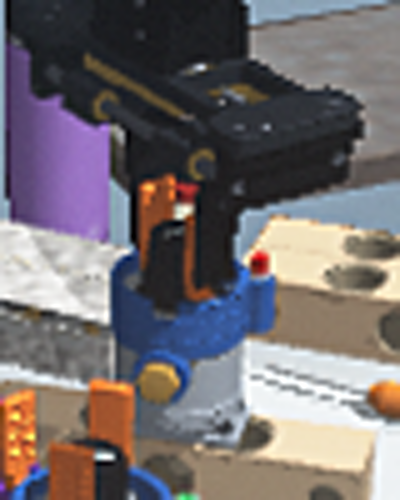

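The cap has turned with the fingers to about 48°, at the stop; the tab edges are at crop (160,220) and (195,260). Lifting straight up, slowly at first.

>>> {"api": "servo_tool", "payload": {
  "motion": [0,0,-2,0,0,0,0,0,-4,0,0,0,0,0,-5,0,0,0,0,0,-5,0,0,0,0,0,0,0,0,0]
}}

```text
time: 6.88
tcp_pos: [0.4993, -0.227, 0.167]
eef_rot: [-0.002, -0.463, 0.887, 0.002]
contact_force: [0.6, -0.6, -4.0]
gripper_width: 0.0455
grip_force: 30.0
```

>>> {"api": "servo_tool", "payload": {
  "motion": [0,0,-8,0,0,0,0,0,-12,0,0,0,0,0,-12,0,0,0,0,0,-12,0,0,0,0,0,-14,0,0,0,0,0,-14,0,0,0,0,0,-14,0,0,0,0,0,-14,0,0,0,0,0,-14,0,0,0,0,0,-14,0,0,0,0,0,-10,0,0,0,0,0,-5,0,0,0]
}}

```text
time: 8.38
tcp_pos: [0.5013, -0.2276, 0.3122]
eef_rot: [0.0, -0.463, 0.886, -0.0]
contact_force: [-0.3, 0.4, -3.0]
gripper_width: 0.0451
grip_force: 30.0
```

```bash
python3 - <<'E'
from h import *
to(.460,.185,.31,2.9)
b=eyes.camera('side');a=eyes.camera('top')
save('lift.png',np.hstack([cv2.resize(b['color'][60:220,220:350],None,fx=3,fy=3),cv2.resize(a['color'][120:280,300:430],None,fx=3,fy=3)]))
E
```

```text
t 8.375 tcp [ 0.5013 -0.2276  0.3122] shift [-314.9  269.7    2.2] yaw -124.86 tilt [ 7.e-04 -1.e-04 -1.e+00] az 52.24375597900749 F [-0.3  0.4 -3. ] w 0.04510373957063551 gf 29.999428689479828 q6 -0.4767329127898847
```

View pics/lift.png

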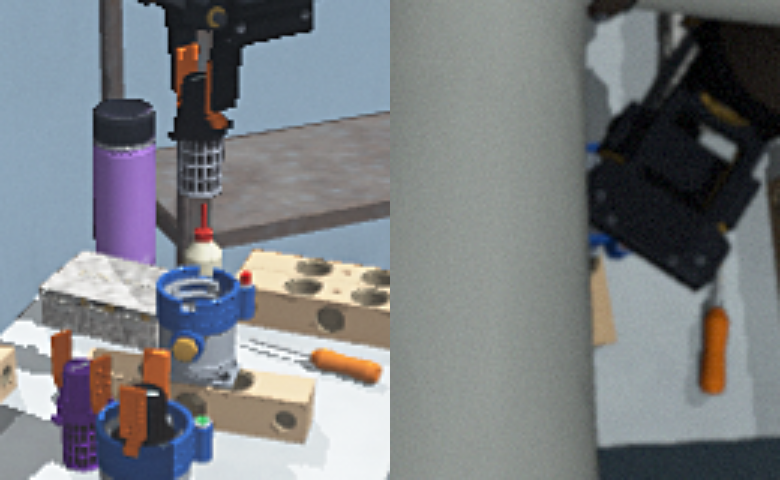

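The strainer is out and hangs upright at crop (200,165), with the clean filter untouched. Carrying it over to the tray.

>>> {"api": "servo_tool", "payload": {
  "motion": [-8,7,0,0,0,0,-20,17,0,0,0,0,-32,27,0,0,0,0,-35,30,0,0,0,0,-35,30,0,0,0,0,-35,30,0,0,0,0,-35,30,0,0,0,0,-35,30,0,0,0,0,-35,30,0,0,0,0,-25,22,0,0,0,0,-15,12,0,0,0,0,-5,5,0,0,0,0]
}}

```text
time: 9.98
tcp_pos: [0.4593, 0.1859, 0.3112]
eef_rot: [-0.0, -0.463, 0.886, -0.0]
contact_force: [-0.6, 0.3, -2.2]
gripper_width: 0.0452
grip_force: 30.0
```

>>> {"api": "servo_tool", "payload": {
  "motion": [0,0,0,0,0,0,0,0,10,0,0,0,0,0,20,0,0,0,0,0,25,0,0,0,0,0,25,0,0,0,0,0,25,0,0,0,0,0,25,0,0,0,0,0,25,0,0,0,0,0,15,0,0,0,0,0,10,0,0,0,0,0,5,0,0,0,0,0,0,0,0,0]
}}

```text
time: 11.48
tcp_pos: [0.4598, 0.1851, 0.1265]
eef_rot: [-0.0, -0.463, 0.887, -0.0]
contact_force: [0.8, -0.7, -2.4]
gripper_width: 0.0455
grip_force: 30.0
```

```bash
python3 - <<'E'
from h import *
to(.460,.185,.092,2.9)
b=eyes.camera('side')
save('place.png',cv2.resize(b['color'][180:350,160:300],None,fx=4,fy=3.5))
E
```

```text
t 11.475 tcp [0.4598 0.1851 0.1265] shift [-0.1 -0.2 34.5] yaw -124.88 tilt [-0.e+00 -1.e-04 -1.e+00] az 52.22258826318273 F [ 0.8 -0.7 -2.4] w 0.04548593075785412 gf 29.99964863061905 q6 -1.3197597554789022
```

View pics/place.png

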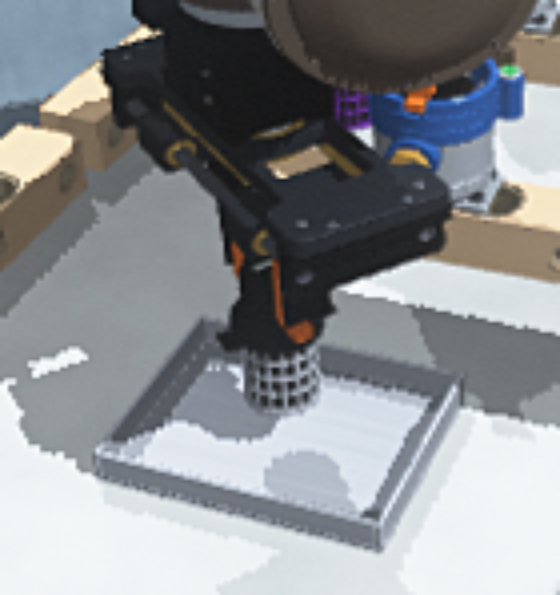

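The strainer is over the middle of the tray, at crop (285,380) and upright. Lowering gently.

>>> {"api": "servo_tool", "payload": {
  "motion": [0,0,5,0,0,0,0,0,8,0,0,0,0,0,8,0,0,0,0,0,5,0,0,0,0,0,3,0,0,0,0,0,1,0,0,0,0,0,1,0,0,0,0,0,0,0,0,0]
}}

```text
time: 12.52
tcp_pos: [0.4598, 0.1853, 0.0957]
eef_rot: [0.0, -0.463, 0.886, 0.0]
contact_force: [0.9, -0.3, -3.3]
gripper_width: 0.0456
grip_force: 30.0
```

>>> {"api": "servo_tool", "payload": {
  "motion": [0,0,0.5,0,0,0,0,0,0.5,0,0,0,0,0,0.5,0,0,0,0,0,0,0,0,0]
}}

```text
time: 13.02
tcp_pos: [0.4597, 0.1852, 0.094]
eef_rot: [-0.0, -0.463, 0.886, 0.0]
contact_force: [0.4, 0.2, -2.8]
gripper_width: 0.0455
grip_force: 30.0
```

>>> {"api": "servo_tool", "payload": {
  "motion": [0,0,0.4,0,0,0,0,0,0.4,0,0,0,0,0,0.4,0,0,0,0,0,0,0,0,0]
}}

```text
time: 13.52
tcp_pos: [0.4597, 0.1852, 0.0928]
eef_rot: [-0.0, -0.463, 0.886, -0.0]
contact_force: [0.3, 0.0, -3.0]
gripper_width: 0.0453
grip_force: 30.0
```

>>> {"api": "servo_tool", "payload": {
  "motion": [0,0,0.4,0,0,0,0,0,0.4,0,0,0,0,0,0,0,0,0]
}}

```text
time: 13.9
tcp_pos: [0.4597, 0.1853, 0.0921]
eef_rot: [0.0, -0.463, 0.886, -0.0]
contact_force: [-0.6, 0.9, -1.6]
gripper_width: 0.0455
grip_force: 30.0
```

>>> {"api": "servo_tool", "payload": {
  "motion": [0,0,0.4,0,0,0,0,0,0.4,0,0,0,0,0,0,0,0,0]
}}

```text
time: 14.28
tcp_pos: [0.4599, 0.1853, 0.092]
eef_rot: [0.0, -0.463, 0.886, -0.0]
contact_force: [-2.1, -0.3, 5.5]
gripper_width: 0.0451
grip_force: 30.0
```

Firm, gentle contact at the expected height. Easing the grip, then opening.

>>> {"api": "servo_tool", "payload": {
  "motion": [0,0,0,0,0,0,0,0,0,0,0,0,0,0,0,0,0,0],
  "force": 8
}}

```text
time: 14.65
tcp_pos: [0.4601, 0.1854, 0.0917]
eef_rot: [0.0, -0.463, 0.886, -0.0]
contact_force: [-0.6, -0.6, 5.6]
gripper_width: 0.052
grip_force: 8.0
```

>>> {"api": "servo_tool", "payload": {
  "motion": [0,0,0,0,0,0,0,0,0,0,0,0,0,0,0,0,0,0,0,0,0,0,0,0,0,0,0,0,0,0,0,0,0,0,0,0],
  "grip": 0.05
}}

```text
time: 15.4
tcp_pos: [0.4596, 0.1852, 0.0911]
eef_rot: [-0.0, -0.463, 0.886, 0.0]
contact_force: [0.2, 0.1, -0.9]
gripper_width: 0.0827
grip_force: 0.0
```

>>> {"api": "servo_tool", "payload": {
  "motion": [0,0,-3,0,0,0,0,0,-5,0,0,0,0,0,-8,0,0,0,0,0,-12,0,0,0,0,0,-15,0,0,0,0,0,-25,0,0,0,0,0,-30,0,0,0,0,0,-30,0,0,0,0,0,-25,0,0,0,0,0,-15,0,0,0,0,0,-5,0,0,0,0,0,0,0,0,0]
}}

```text
time: 16.9
tcp_pos: [0.4594, 0.1851, 0.2639]
eef_rot: [-0.0, -0.463, 0.886, 0.0]
contact_force: [0.6, 0.4, -0.6]
gripper_width: 0.0824
grip_force: 0.0
```

```bash
python3 - <<'E'
from h import *
to(.460,.185,.092,2.9)
b=eyes.camera('side')
save('end.png',cv2.resize(b['color'][130:350,160:340],None,fx=3,fy=2.7))
P=cloud(b);m=(np.hypot(P[...,0]-.46,P[...,1]-.185)<.045)&(P[...,2]<.13);H,S,V=cv2.split(cv2.cvtColor(b['color'],cv2.COLOR_RGB2HSV))
q=P[m&(H<20)&(S>130)];print(len(q),q.min(0).round(3),q.max(0).round(3))
E
```

```text
t 16.9 tcp [0.4594 0.1851 0.2639] shift [ -0.3  -0.6 171.9] yaw -124.87 tilt [-7.e-04 -2.e-04 -1.e+00] az 52.23380947693198 F [ 0.6  0.4 -0.6] w 0.0824413952868328 gf 0.0 q6 -1.3197208724168077
368 [0.429 0.161 0.063] [0.488 0.212 0.121]
```

View pics/end.png

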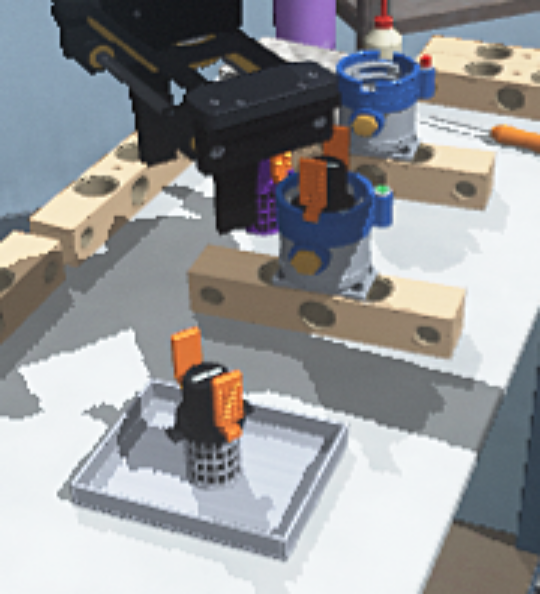

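The strainer stands upright in the tray at crop (215,460), with its tab tops at z ≈ 0.12 as expected. The gripper is clear and the clean filter is untouched, so I'm handing in.

```bash
python3 -c "
from rig import ctrl
print(ctrl.job_done())"
```

```text
the job is handed in; nothing more can be done
None
```

The clogged filter's cap was squeezed, turned about 48° anticlockwise to its stop and lifted out; its strainer now stands upright on the tray floor, the clean filter was left locked, and I handed the job in at about 17 s of the 51 s limit.

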